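# Pin the overarm of a flat lap

## Robot

A 6-joint arm with a two-finger parallel gripper is mounted at the origin on the work surface. World frame = base frame: x ahead of the robot, y to its left, z up, the work surface at z = 0. Lengths are in m, angles in rad, forces in N, time in s.
With the tool pointing down it reaches from about 0.25 to 0.775 m from the base axis. Payload 4 kg.
Tool frame: the origin (TCP) lies at the very end of the fingers, on their centre line; the grasp point (between the pads) lies 19 mm behind it; z points along the fingers, y is the direction in which the jaws open and shut (so a half turn about z gives the same grasp; the last joint's range is limited). The gripper opens to 94 mm and grips with 3 to 60 N. Pads are 16 mm wide; open, the fingers measure 119 mm over their backs; the gripper's body (75 mm by 177 mm) begins 78 mm behind the grasp point.
Start: joints at [1.052, 0.087, 1.371, -0, 1.684, -0.103], TCP at [0.222, 0.503, 0.206] pointing down, gripper open.
Joint ranges: [-3.1, 3.1], [-0.76, 2.03], [0.27, 2.55], [-1.08, 4.22], [0.17, 2.65], [-2.57, 2.57]. Speed limits (rad/s): [2.79, 2.79, 3.14, 3.14, 3.14, 3.14].

## Interface

Orientations are given as [roll, pitch, yaw] about the fixed x, y, z axes, in that order (R = Rz(yaw) Ry(pitch) Rx(roll)).
In Python, from bench import robot, snapshot, calibration gives the robot as it stands. The module is installed in compiled form; this text tells all that it offers.
- The arm moves only by the tool servo_tool, never from a script. Its argument "series" is text: rows parted by semicolons, each of 5 numbers parted by spaces: the closure, from -1 (fully open) to 1 (shut), then the shift along the tool's x, y, z in cm, then the turn about the tool's z in rad. A call has 1 to 20 rows; each row is the pose to reach, as a shift and turn from the pose commanded when the call began, along the tool's axes at that moment; what a row does not reach only later rows make up. A row lasts 1/12 s, in which the tool goes at most 41.7 mm and 7.16 degrees, less where a joint would pass 70% of its speed; a pose out of reach is approached as far as the arm can. A call with a gripper value outside its range is refused whole. The fingers move at their own pace and stop on an object; the grip force is fixed at half the most. Time passes only in rows, so rows that repeat a pose let the fingers close. It gives the time, the measured TCP pose, the force and the opening at its end, in the units of the state.
- robot.get_obs(): the state, without advancing time (a new reading comes with each control period).
- snapshot(name): name is "scene" or "top" or "wrist"; returns (picture, depth): 480x640x3 uint8, red, green, blue; 480x640 float32, m along the optical axis (not along the pixel's ray), 0 where there is no reading.
- calibration(name): a dict with "fx", "fy", "cx", "cy" (pixels), "rvec" (rotation vector, rad) and "tvec" (3), from world to camera coordinates, as OpenCV has them; the wrist camera has in their place "tool_from_camera" (4x4, takes a point from camera to tool coordinates, whose origin is the TCP and whose axes are the flange's). Camera axes: x right, y down, z forward; pixel columns grow to the right and rows downward; lengths in m; the calibration is good to about 2 mm. A picture is of the moment at which its call begins: read the wrist's pose just before it. calibration takes no time and is no camera call.
- robot.close_job(): hands the job in, once; it reports no verdict.
The state is a dict: "time": time; "joint_positions": joint angles; "qvel": joint speeds; "joint_torque": joint torques, N m; "tool_pos": TCP position; "ee_rot": TCP orientation; "wrist_force": force on the tool from outside, world axes, zero at the start; "wrist_torque": the same for the moment, N m; "width": finger opening in m.
Only numpy, scipy, OpenCV 4.12 (cv2) and the standard library are available. Lean on these libraries where they do the work, as an engineer would, in place of code of your own. Each camera call takes 0.05 s, during which the arm holds its last target. There are 200 camera calls.

## Task

The overarm of the flat lap is on its pivot post: lock it with the linch pin that lies on the table. Feel for the cross hole near the top of the post with light pressure, push the pin through until its head is right up against the post, then swing its sprung loop over the top of the post and press it down until it snaps shut on the pin's point. Do not force anything, and leave the other things on the table alone.

Things in the scene. Friction and masses are not known exactly. Their poses are not given: they have to be found in the camera images.
- lap_machine: Fixed flat lap: grey cabinet 300 x 360 mm, 75 high; round pan with lap plate, rim 120 mm up; in the corner x -105, y -135 mm an upright post carries the arm's hub (44 mm wide) and washer (38 mm), top 153 mm above the table; near the post nothing else is higher. Origin: centre of underside. Feel with 5 N, seat with 10 N: over 25 N on it while the loop is open (60 N after, contacts added up) is forcing.
- post_bore (a point): Point on the post's axis at the height of the cross hole's centre, 164 mm above the table. Axes are the machine's (z up). The level hole goes right through the post, eight-sided, 11 mm across flats. Its direction is NOT measured: it runs within 1.1 rad either way of this point's x axis; find it by feel or by eye. The pin may enter from either end.
- post_top (a point): Middle of the post's top end, 15 mm above post_bore; a dark line across the end lies along the hole. Post: round steel, 20 mm thick, turning stiffly in its socket (about 0.04 Nm). A pin point that meets the hole's mouth up to about 2 mm off-centre slips in and turns the post to suit; elsewhere it meets the solid side.
- linch_pin: Loose steel linch pin, about 100 g, lying level on its square head. Origin on its axis at the head's front face (shoulder), 8 mm above the table; x to the point, z up (loop side). Head 16 x 16 mm, x -18 to 0 mm. Shank 9.5 mm thick to x = 31 mm, then tapering to a flat point 7 mm wide at x = 42 mm. Behind the head a lug 8 mm wide, to x = -28 mm, holds the loop's hinge.
- pin_mid (a point): Point on the linch pin's axis 10 mm ahead of the shoulder; when the pin is home it lies on the post's axis, at post_bore.
- loop (a joint): Angle of the pin's wire loop about its hinge (level, across the pin, on its axis, 23.5 mm behind the shoulder). 0: wide open, standing up and leaning back, as at the start; 1.85 rad: shut, round the post, end on the pin's point. Its spring pushes it open, up to about 3 N at its end, until pressed past 1.5 rad: there it snaps shut and stays.
- loop_end (a point): Middle of the loop's far end (wire centre). Loop 58.5 mm long from the hinge, 37 mm wide between wire centres, wire 4.4 mm thick. Shut: the end is 35 mm ahead of the shoulder, 6 mm above the pin's axis; wide open: 45 mm behind the shoulder, 54 mm above the axis.
- collar: Bystander: steel collar, 32 mm wide, 18 mm high, with a hole. Origin: centre of its underside.
- dressing_stick: Bystander: white dressing stick, 100 x 20 x 20 mm, length along its x. Origin: centre of its underside.
- drum_wheel: Bystander: dark drum wheel lying flat, 100 mm wide, 40 mm high. Origin: centre of its underside.
- lap_disc: Bystander: copper lap disc lying flat, 150 mm wide, 6 mm thick. Origin: centre of its underside.
- spanner: Bystander: spanner 170 mm long, lying along its x.
- oil_can: Bystander: can 56 mm wide, 110 mm high. Origin: centre of its underside.

How it is judged:
On the way:
1. the pin is through the cross hole with its head up against the post (horizontal distance between pin_mid and post_bore below 0.003 m and z of pin_mid in the frame of post_bore between -0.003 and 0.003 m and angle between linch_pin's own x axis and vertical between 1.4 and 1.74 rad and angle between linch_pin's own z axis and vertical below 0.35 rad), for 0.2 s.
At the end, for the whole second after the job is handed in: The pin is in the cross hole, level within 0.17 rad and loop side up within 0.35 rad, its point 10 mm ahead of the shoulder within 3 mm of the post's axis and of the hole's height (head against the post); its loop is shut (past 1.75 rad); it is released and at rest (all of step 1 and value of joint loop above 1.75 rad and linear speed of linch_pin below 0.02 m/s and contact force between the fingers and linch_pin below 0.1 N); the robot touches nothing.
It fails at once if the pin or gripper presses on the lap machine and its post with more than 25 N while the loop still stands open (contact force between lap_machine and anything else above 25 N and value of joint loop below 0.03 rad).
It fails at once if the lap machine and its post are pushed with more than 60 N (contact force between lap_machine and anything else above 60 N).
It fails at once if a bystander (collar, stick, wheel, disc, spanner or can) is moved by more than 30 mm (distance of any of collar, dressing_stick, drum_wheel, lap_disc, spanner, oil_can from where it was at the start of the episode above 0.03 m).
It also fails if it takes over 72 s, if anything falls off the work surface, if the arm or the gripper's body presses on something with over 40 N, if the wrist force passes 120 N, or if a joint passes its speed limit or range.

## Working session

There is one attempt and no reset: what is moved stays moved. The work goes in short steps, Python scripts to look and compute and a tool call to move; the robot and the scene stay as the last step left them, time stands still between calls to the robot, and variables do not carry over. Pictures are saved under pics/ and viewed, about 8 in all and at most 12, crops included, and the job is handed in when it is done.

Besides the shell and the picture viewer there is one more tool, called after ">>>" by a JSON object that holds its "name" and its "arguments". servo_tool: Moves the arm, as the interface text tells. Its arguments: {"type":"object","properties":{"series":{"type":"string"}},"required":["series"]}

```bash
mkdir -p pics; cat > h.py <<'E'
import numpy as np, cv2
from bench import robot, snapshot, calibration
from scipy.spatial.transform import Rotation as R
def ray(name,u,v,obs=None):
    c=calibration(name); d=np.array([(u-c['cx'])/c['fx'],(v-c['cy'])/c['fy'],1.])
    if name=='wrist':
        T=np.array(c['tool_from_camera']); Rt=R.from_euler('xyz',obs['ee_rot']).as_matrix()
        return Rt@T[:3,3]+obs['tool_pos'], Rt@T[:3,:3]@d
    Rm=cv2.Rodrigues(np.array(c['rvec'],float))[0]
    return -Rm.T@np.array(c['tvec']).ravel(), Rm.T@d
def atz(name,u,v,z,obs=None):
    o,d=ray(name,u,v,obs); return o+d*(z-o[2])/d[2]
def atd(name,u,v,dep,obs=None):
    o,d=ray(name,u,v,obs); return o+d*dep
def save(n,p): cv2.imwrite('pics/'+n+'.png',p[:,:,::-1])
E
python3 - <<'E'
from h import *
o=robot.get_obs(); print(o)
for n in ['scene','top','wrist']:
    p,d=snapshot(n); save(n+'0',p); np.save(n+'0d.npy',d); print(n,calibration(n))
E
```

```text
{'time': 0.0, 'joint_positions': array([ 1.05192271e+00,  8.79616720e-02,  1.37221431e+00,  1.41044407e-06,
        1.68360509e+00, -1.03090342e-01]), 'qvel': array([ 4.45278453e-04, -1.91687799e-04,  8.00525348e-05, -1.69122900e-03,
       -3.31502048e-04, -1.47789144e-03]), 'joint_torque': array([ 1.66273559e-03, -3.40177166e+01, -3.02433944e+01,  7.18634413e-02,
        3.27651179e-02, -1.75675564e-04]), 'tool_pos': array([0.22187904, 0.50267044, 0.2043208 ]), 'ee_rot': array([-3.13941600e+00, -2.26599285e-04,  2.72580929e+00]), 'wrist_force': array([0.48111385, 0.50410255, 0.52756158]), 'wrist_torque': array([ 0.02266192, -0.05300191,  0.00917387]), 'width': 0.09413694310877532}
scene {'fx': 580.656983693747, 'fy': 580.656983693747, 'cx': 326.92524095120007, 'cy': 240.69629201435944, 'rvec': array([ 2.18053942,  1.43095178, -0.46130069]), 'tvec': array([-0.08183017, -0.39576585,  1.48884666])}
top {'fx': 612.036968226596, 'fy': 612.036968226596, 'cx': 332.59815953827234, 'cy': 242.51498217435227, 'rvec': array([ 2.16468404, -2.11595879,  0.13376918]), 'tvec': array([-0.14065186,  0.58926175,  1.15982952])}
wrist {'fx': 364.551811273323, 'fy': 364.551811273323, 'cx': 320.9371503882243, 'cy': 248.27697025504048, 'tool_from_camera': array([[ 1.23502046e-03, -9.66092603e-01, -2.58192869e-01,
         7.53628315e-02],
       [ 9.99999188e-01,  1.27394862e-03,  1.65268772e-05,
         4.84319221e-04],
       [ 3.12957956e-04, -2.58192680e-01,  9.66093392e-01,
        -1.78698342e-01],
       [ 0.00000000e+00,  0.00000000e+00,  0.00000000e+00,
         1.00000000e+00]])}
```

View pics/top0.png

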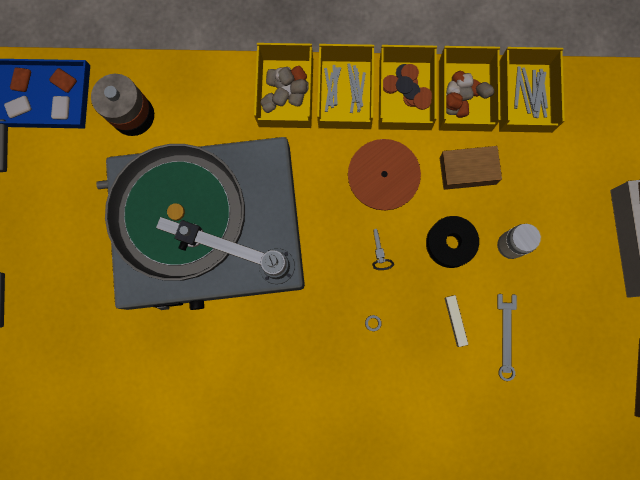

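View pics/scene0.png

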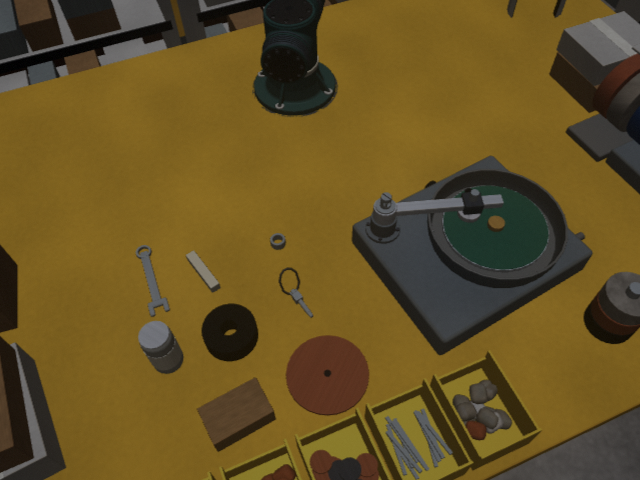

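```bash
python3 - <<'E'
from h import *
p=cv2.imread('pics/top0.png')
a=cv2.resize(p[225:277,352:408],None,fx=7,fy=7,interpolation=cv2.INTER_CUBIC)
b=cv2.resize(p[236:288,247:303],None,fx=7,fy=7,interpolation=cv2.INTER_CUBIC)
cv2.imwrite('pics/crop1.png',np.hstack([a,b]))
for u,v,z in [(275,262,.179),(377,230,.008),(380,255,.008),(383,264,.06)]: print(u,v,atz('top',u,v,z))
d=np.load('top0d.npy'); print(d[258:266,270:280])
print(atz('top',117,307,.075),atz('top',302,288,.075),atz('top',287,138,.075))
E
```

```text
275 262 [ 0.53650531 -0.03102664  0.179     ]
377 230 [ 0.62442103 -0.21564275  0.008     ]
380 255 [ 0.57371441 -0.22234881  0.008     ]
383 264 [ 0.55006043 -0.22519126  0.06      ]
[[1.0587628 1.0589532 1.0585997 1.0612825 1.0617667 1.0578742 1.0623996
  1.0827758 1.0834467 1.0859435]
 [1.0626081 1.0627974 1.0574439 1.0567058 1.0592027 1.0585674 1.0589768
  1.0775666 1.0831454 1.0808042]
 [1.0614552 1.0575795 1.0567878 1.0591863 1.0574825 1.0574746 0.
  1.070837  1.0889149 1.0849593]
 [1.056095  1.0550449 1.0605865 1.0581167 1.0648397 1.0587449 1.0615493
  1.0680572 1.084345  1.0826427]
 [1.0586611 1.0607033 1.0578159 1.0567248 1.0596087 1.0548859 1.061735
  1.0740664 1.0849298 1.0837824]
 [1.054593  1.0587797 1.0592378 1.0574154 1.0594987 1.0572108 1.0650109
  1.0777669 1.08356   1.0867251]
 [1.05761   1.0581863 1.0602782 1.0542613 1.056705  1.0624994 1.072303
  1.0780934 1.0838182 1.0843   ]
 [1.0560684 1.058416  1.0620717 1.0584918 1.0662857 1.0790471 1.0794262
  1.0841109 1.0808003 1.0856262]]
[0.45576077 0.27594306 0.075     ] [ 0.49954217 -0.07217987  0.075     ] [ 0.7918006  -0.03379551  0.075     ]
```

View pics/crop1.png

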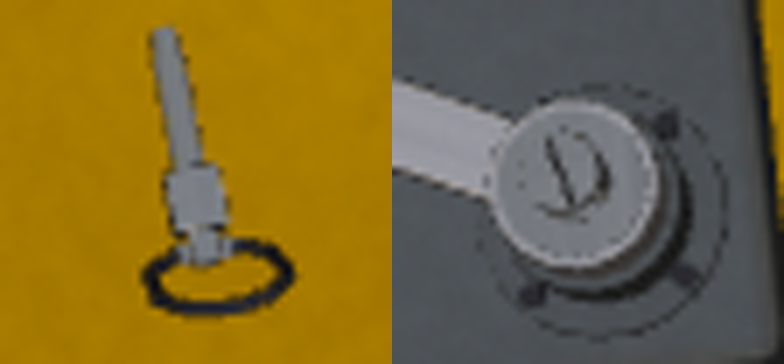

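View pics/wrist0.png

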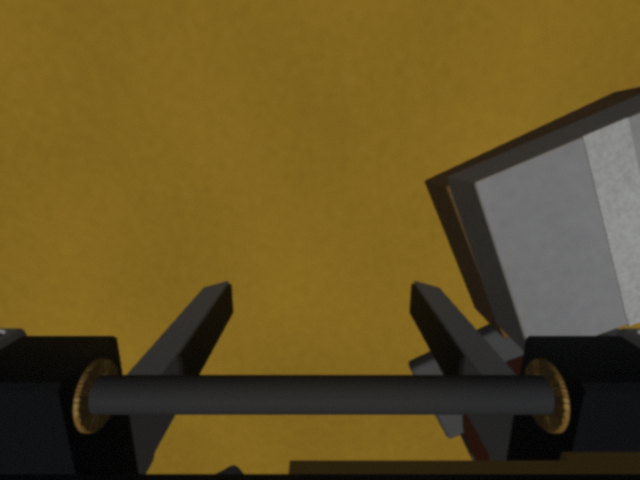

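```bash
cat >> h.py <<'E'
def go(pos,yaw=None,obs=None):
    o=obs or robot.get_obs(); Rt=R.from_euler('xyz',o['ee_rot']).as_matrix()
    s=Rt.T@(np.array(pos)-o['tool_pos'])*100; y=o['ee_rot'][2]
    t=0 if yaw is None else -((yaw-y+np.pi)%(2*np.pi)-np.pi)
    print('t',round(o['time'],2),'at',o['tool_pos'].round(4),'yaw',round(y,4),'F',o['wrist_force'].round(1),'w',round(o['width'],4),'SHIFT',s.round(3),'turn',round(t,4))
E
python3 - <<'E'
from h import *
tip=atz('top',375.3,229.3,.008); sh=atz('top',379.1,248.6,.016); bk=atz('top',380.6,258.1,.016)
print(tip,sh,bk,np.linalg.norm(tip-sh),np.linalg.norm(sh-bk))
a=atz('top',269.4,255.6,.179);b=atz('top',272.9,265.,.179); print(a,b,(a+b)/2)
d=a-b; print('hole yaw',np.arctan2(d[1],d[0]))
e=tip-bk; y=np.arctan2(e[1],e[0]); print('pin yaw',y)
m=(sh+bk)/2; go([m[0],m[1],.13],y)
E
```

```text
[ 0.62577975 -0.21219407  0.008     ] [ 0.58556383 -0.21990628  0.016     ] [ 0.56653489 -0.22314204  0.016     ] 0.04172288034139208 0.019302088789957823
[ 0.54742131 -0.02090915  0.179     ] [ 0.53121879 -0.02758908  0.179     ] [ 0.53932005 -0.02424911  0.179     ]
hole yaw 0.39104473243448
pin yaw 0.18273055665035998
t 0.15 at [0.222  0.5028 0.2046] yaw 2.7258 F [-0.  -0.4 -0.9] w 0.0937 SHIFT [-61.65  -51.943   7.535] turn 2.5431
```

>>> {"name": "servo_tool", "arguments": {"series": "-1 0 0 -3 0; -1 0 0 -6 0.1; -1 -4 -3 -6 0.22; -1 -7 -6 -6 0.34; -1 -10 -8.4 -6 0.46; -1 -13 -11 -6 0.58; -1 -16 -13.5 -6 0.7; -1 -19 -16 -6 0.82; -1 -22 -18.5 -6 0.94; -1 -25 -21 -6 1.06; -1 -28 -23.6 -6 1.18; -1 -31 -26 -6 1.3; -1 -34 -28.6 -6 1.42; -1 -37 -31 -6 1.54; -1 -40 -33.7 -6 1.66; -1 -43 -36 -6 1.78; -1 -46 -38.8 -6 1.9; -1 -49 -41.3 -6 2.02; -1 -52 -43.8 -6 2.14; -1 -55 -46.3 -6 2.26"}}

```text
time: 1.82
tool_pos: [0.5386, -0.1445, 0.265]
ee_rot: [-3.141, 0.0, 0.459]
wrist_force: [1.2, 0.8, 0.8]
width: 0.0939
```

```bash
python3 - <<'E'
from h import *
go([.573,-.221,.13],.183)
E
```

```text
t 1.82 at [ 0.5386 -0.1445  0.265 ] yaw 0.4594 F [1.2 0.8 0.8] w 0.0939 SHIFT [-0.303  8.387 13.498] turn 0.2764
```

>>> {"name": "servo_tool", "arguments": {"series": "-1 0 3 3 0.12; -1 0 6 6 0.24; -1 0 8.4 9 0.276; -1 0 8.4 12.5 0.276; -1 0 8.4 12.5 0.276; -1 0 8.4 12.5 0.276"}}

```text
time: 2.32
tool_pos: [0.5742, -0.2168, 0.1373]
ee_rot: [-3.137, 0.006, 0.19]
wrist_force: [0.1, 1.4, 1.3]
width: 0.0939
```

```bash
python3 - <<'E'
from h import *
go([.576,-.2215,.003],.183)
p,d=snapshot('wrist'); save('w1',p); np.save('w1d',d)
E
```

```text
t 2.32 at [ 0.5742 -0.2168  0.1373] yaw 0.1895 F [0.1 1.4 1.3] w 0.0939 SHIFT [ 0.169  0.561 13.43 ] turn 0.0065
```

View pics/w1.png

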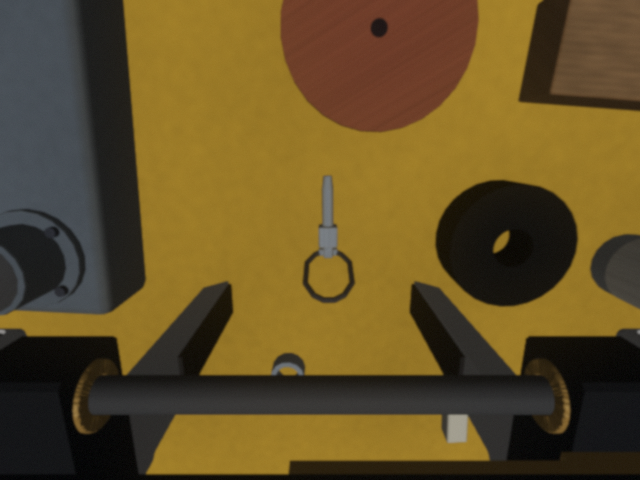

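```bash
python3 - <<'E'
from h import *
o=robot.get_obs()
for u,v,z in [(327,177,.0115),(328,226,.016),(328,249,.016),(437,240,.04)]: print(u,v,atz('wrist',u,v,z,o))
tip=atz('wrist',327,177,.0115,o);sh=atz('wrist',328,226,.016,o);bk=atz('wrist',328,249,.016,o)
e=tip-bk;y=np.arctan2(e[1],e[0]);print(y,np.linalg.norm(tip-sh),np.linalg.norm(sh-bk))
m=(sh+bk)/2; m[2]=.0035; print(m); go(m,y)
E
```

```text
327 177 [ 0.62960188 -0.21137969  0.0115    ]
328 226 [ 0.58994145 -0.22003879  0.016     ]
328 249 [ 0.57011349 -0.22398523  0.016     ]
437 240 [ 0.60001132 -0.30529715  0.04      ]
0.2088103634942162 0.0408433577266648 0.020216881435647763
[ 0.58002747 -0.22201201  0.0035    ]
t 2.37 at [ 0.576  -0.2172  0.1409] yaw 0.1902 F [ 0.1 -0.2  0.7] w 0.094 SHIFT [ 0.313  0.558 13.741] turn -0.0186
```

>>> {"name": "servo_tool", "arguments": {"series": "-1 0.1 0.5 3 -0.01; -1 0.1 0.5 6 -0.01; -1 0.1 0.5 9 -0.01; -1 0.1 0.5 9 -0.01; -1 0.1 0.5 9 -0.01; -1 0.1 0.5 9 -0.01; -1 0.1 0.5 9 -0.01; -1 0.1 0.5 9 -0.01"}}

```text
time: 3.03
tool_pos: [0.5799, -0.2231, 0.0541]
ee_rot: [3.138, -0.005, 0.2]
wrist_force: [-0.4, 0.2, 0.4]
width: 0.0941
```

```bash
python3 - <<'E'
from h import *
o=robot.get_obs(); go([.578,-.2218,.0035],.2)
p,d=snapshot('wrist'); save('w2',p); np.save('w2d',d)
cv2.imwrite('pics/w2c.png',cv2.resize(p[200:420,200:440,::-1],None,fx=2.5,fy=2.5))
go([.578,-.2218,.0035],.2)
E
```

```text
t 3.03 at [ 0.5799 -0.2231  0.0541] yaw 0.2001 F [-0.4  0.2  0.4] w 0.0941 SHIFT [-0.187 -0.18   5.062] turn 0.0001
t 3.08 at [ 0.5795 -0.2229  0.0534] yaw 0.2001 F [-0.7  0.3 -0.2] w 0.0941 SHIFT [-0.144 -0.152  4.989] turn 0.0001
```

View pics/w2c.png

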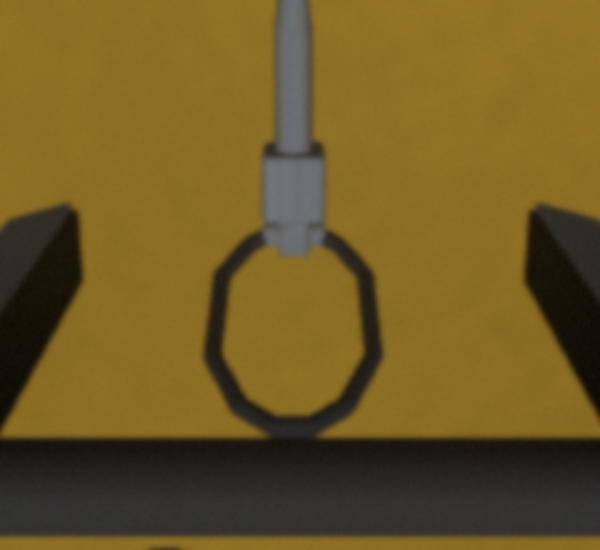

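```bash
python3 - <<'E'
from h import *
o=robot.get_obs(); 
# pose at picture
o2=dict(o); o2['tool_pos']=np.array([.5799,-.2231,.0541]); o2['ee_rot']=np.array([3.138,-.005,.2001])
sh=atz('wrist',317.6,260,.016,o2);bk=atz('wrist',317.6,290.4,.016,o2); tp=atz('wrist',317,200,.0115,o2)
print(sh,bk,np.linalg.norm(sh-bk)); e=tp-bk;print(np.arctan2(e[1],e[0]))
m=(sh+bk)/2;m[2]=.0035;print(m);go(m,.2)
E
```

```text
[ 0.58883536 -0.21882743  0.016     ] [ 0.56909207 -0.22280881  0.016     ] 0.020140720811349766
0.2058250351300634
[ 0.57896371 -0.22081812  0.0035    ]
t 3.08 at [ 0.5795 -0.2229  0.0534] yaw 0.2001 F [-0.7  0.3 -0.2] w 0.0941 SHIFT [-0.03  -0.229  4.989] turn 0.0001
```

>>> {"name": "servo_tool", "arguments": {"series": "-1 0 -0.2 1.5 0; -1 0 -0.2 3 0; -1 0 -0.2 4 0; -1 0 -0.2 4.5 0; -1 0 -0.2 4.7 0; -1 0 -0.2 4.7 0; -1 0 -0.2 4.7 0; -1 0 -0.2 4.7 0; -1 0 -0.2 4.7 0; -1 0 -0.2 4.7 0"}}

```text
time: 3.92
tool_pos: [0.578, -0.2206, 0.0041]
ee_rot: [3.141, -0.001, 0.2]
wrist_force: [-0.6, 0.4, -0.7]
width: 0.0941
```

```bash
python3 -c "
from h import *
go([.579,-.2208,.0035],.204)"
```

```text
t 3.92 at [ 0.578  -0.2206  0.0041] yaw 0.1997 F [-0.6  0.4 -0.7] w 0.0941 SHIFT [0.098 0.044 0.065] turn -0.0043
```

Height is 4 mm, so that will do. Close the gripper.

>>> {"name": "servo_tool", "arguments": {"series": "1 0.1 0 0 0; 1 0.1 0 0 0; 1 0.1 0 0 0; 1 0.1 0 0 0; 1 0.1 0 0 0; 1 0.1 0 0 0; 1 0.1 0 0 0; 1 0.1 0 0 0; 1 0.1 0 0 0; 1 0.1 0 0 0; 1 0.1 0 0 0; 1 0.1 0 0 0"}}

```text
time: 4.92
tool_pos: [0.5785, -0.2202, 0.0034]
ee_rot: [-3.142, -0.0, 0.2]
wrist_force: [0.1, 0.2, 0.1]
width: 0.0174
```

>>> {"name": "servo_tool", "arguments": {"series": "1 0 0 0 0; 1 0 0 0 0; 1 0 0 0 0; 1 0 0 -0.5 0; 1 0 0 -1 0; 1 0 0 -3 0; 1 0 0 -6 0; 1 0 0 -9 0; 1 0 0 -12 0; 1 0 0 -15 0; 1 0 0 -18 0; 1 0 0 -20 0; 1 0 0 -20 0; 1 0 0 -20 0; 1 0 0 -20 0; 1 0 0 -20 0"}}

```text
time: 6.25
tool_pos: [0.5774, -0.2196, 0.2005]
ee_rot: [-3.138, 0.004, 0.2]
wrist_force: [0.2, 1.0, -1.6]
width: 0.0157
```

```bash
python3 - <<'E'
from h import *
o=robot.get_obs(); go([.4,-.08,.21],.39)
p,d=snapshot('wrist'); save('w3',p)
cv2.imwrite('pics/w3c.png',cv2.resize(p[140:380,200:440,::-1],None,fx=2.5,fy=2.5))
E
```

```text
t 6.25 at [ 0.5774 -0.2196  0.2005] yaw 0.1998 F [ 0.2  1.  -1.6] w 0.0157 SHIFT [-14.621 -17.208  -0.839] turn -0.1902
```

View pics/w3c.png

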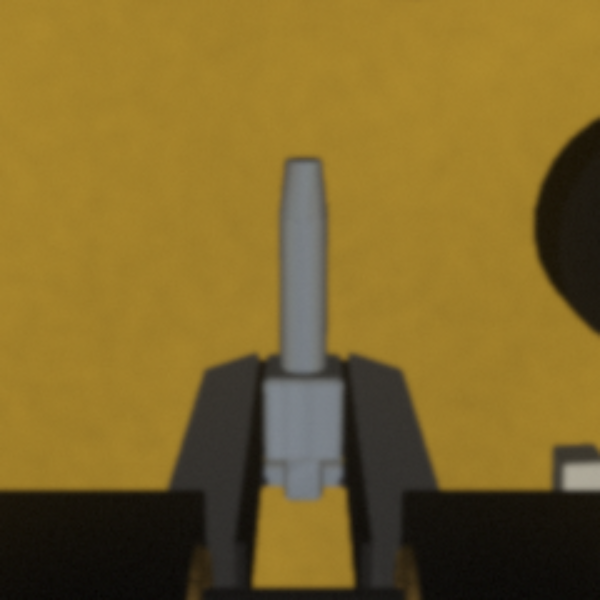

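```bash
python3 - <<'E'
from h import *
c=calibration('wrist'); T=np.array(c['tool_from_camera'])
def tool(u,v,z):
    d=T[:3,:3]@np.array([(u-c['cx'])/c['fx'],(v-c['cy'])/c['fy'],1]); o=T[:3,3]; return o+d*(z-o[2])/d[2]
print('tip',tool(321.2,203.2,-.0081),'sh',tool(321.6,290.8,-.0126), 'lug',tool(321.6,334,-.0126), 'head sides',tool(305.5,292,-.0126),tool(337.2,292,-.0126))
go([.464,-.055,.2],.39)
E
```

```text
tip [ 0.05126489 -0.00039611 -0.0081    ] sh [ 0.00914278 -0.00014444 -0.0126    ] lug [-0.01410889 -0.00010483 -0.0126    ] head sides [ 0.00850772 -0.00799133 -0.0126    ] [ 0.00852706  0.00746082 -0.0126    ]
t 6.3 at [ 0.5775 -0.2197  0.2005] yaw 0.1998 F [ 0.2 -0.5 -0.2] w 0.0158 SHIFT [ -7.852 -18.389   0.141] turn -0.1902
```

>>> {"name": "servo_tool", "arguments": {"series": "1 -1.5 -3 0 -0.05; 1 -3.5 -6 0 -0.1; 1 -5.5 -9 0 -0.15; 1 -7.8 -12 0 -0.19; 1 -7.8 -15 0 -0.19; 1 -7.8 -17.5 0 -0.19; 1 -7.8 -18.4 1 -0.19; 1 -7.8 -18.4 2.5 -0.19; 1 -7.8 -18.4 3.5 -0.19; 1 -7.8 -18.4 3.5 -0.19; 1 -7.8 -18.4 3.5 -0.19; 1 -7.8 -18.4 3.5 -0.19; 1 -7.8 -18.4 3.5 -0.19; 1 -7.8 -18.4 3.5 -0.19; 1 -7.8 -18.4 3.5 -0.19; 1 -7.8 -18.4 3.5 -0.19"}}

```text
time: 7.63
tool_pos: [0.4658, -0.0555, 0.1689]
ee_rot: [3.141, -0.001, 0.389]
wrist_force: [1.1, -0.5, -1.1]
width: 0.0152
```

```bash
python3 - <<'E'
from h import *
go([.464,-.055,.16],.39)
p,d=snapshot('wrist'); save('w4',p)
cv2.imwrite('pics/w4c.png',cv2.resize(p[90:310,190:450,::-1],None,fx=3,fy=3,interpolation=cv2.INTER_CUBIC)[:,:800])
go([.464,-.055,.16],.39)
E
```

```text
t 7.63 at [ 0.4658 -0.0555  0.1689] yaw 0.3895 F [ 1.1 -0.5 -1.1] w 0.0152 SHIFT [-0.151 -0.119  0.893] turn -0.0005
t 7.68 at [ 0.4658 -0.0554  0.1688] yaw 0.3896 F [ 0.2  0.4 -1.2] w 0.0158 SHIFT [-0.148 -0.109  0.883] turn -0.0004
```

View pics/w4c.png

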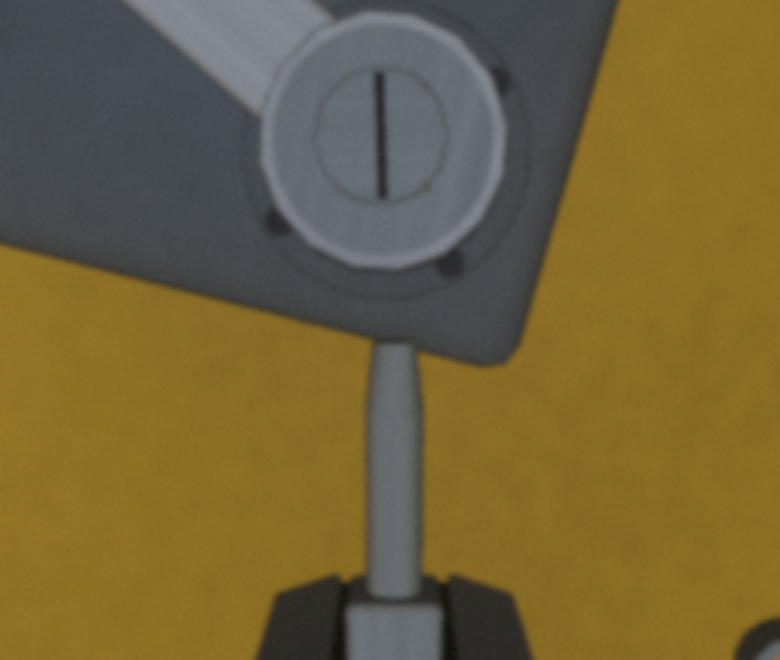

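```bash
python3 - <<'E'
from h import *
c=calibration('wrist'); T=np.array(c['tool_from_camera'])
def tool(x,y,z):
    u=190+x/3;v=90+y/3
    d=T[:3,:3]@np.array([(u-c['cx'])/c['fx'],(v-c['cy'])/c['fy'],1]); o=T[:3,3]; return o+d*(z-o[2])/d[2]
a=tool(379,72,-.0101);b=tool(383,198,-.0101);m=(a+b)/2;d=a-b
print('line',a,b,m,np.linalg.norm(d),'ang tool',np.arctan2(d[1],d[0]))
print('circ',tool(316,135,-.0101),tool(447,135,-.0101))
t=tool(395,345,-.0081);s=tool(396,600,-.0046-.00475); print('tip',t,'sh',s)
e=t-s;print('pin ang',np.arctan2(e[1],e[0]))
Rt=R.from_euler('xyz',[3.141,-.001,.3895]).as_matrix(); print('post w',Rt@m+np.array([.4658,-.0555,.1689]))
E
```

```text
line [ 0.0905989  -0.00257309 -0.0101    ] [ 0.07285515 -0.00201144 -0.0101    ] [ 0.08172702 -0.00229227 -0.0101    ] 0.017752629702166768 ang tool -0.03164263466790868
circ [ 0.0818419  -0.01187274 -0.0101    ] [ 0.08186559  0.00742733 -0.0101    ]
tip [ 0.05052093 -0.00017522 -0.0081    ] sh [ 8.37821668e-03  6.18659135e-05 -9.35000000e-03]
pin ang -0.005625636756755304
post w [ 0.54052351 -0.02234387  0.17908036]
```

>>> {"name": "servo_tool", "arguments": {"series": "1 0 0 0.5 -0.025; 1 0 0 0.94 -0.025; 1 0 0 0.94 -0.025; 1 0.5 0 0.94 -0.025; 1 1.0 0 0.94 -0.025; 1 1.5 0 0.94 -0.025; 1 1.5 0 0.94 -0.025; 1 1.5 0 0.94 -0.025; 1 1.5 0 0.94 -0.025; 1 1.5 0 0.94 -0.025; 1 1.5 0 0.94 -0.025; 1 1.5 0 0.94 -0.025"}}

```text
time: 8.68
tool_pos: [0.4794, -0.0497, 0.1591]
ee_rot: [-3.142, -0.0, 0.415]
wrist_force: [0.2, 0.3, -1.0]
width: 0.0156
```

```bash
python3 - <<'E'
from h import *
o=robot.get_obs();y=.4155
home=np.array([.5405-.0187*np.cos(y),-.0223-.0187*np.sin(y),.1594]);go(home,y)
p,d=snapshot('wrist')
w=cv2.resize(p[90:310,190:450,::-1],None,fx=2,fy=2,interpolation=cv2.INTER_CUBIC)
# scene view of the post
q,d=snapshot('scene'); save('s5',q)
s=cv2.resize(q[170:260,340:440,::-1],None,fx=4.9,fy=4.9,interpolation=cv2.INTER_CUBIC)[:440,:270+220]
cv2.imwrite('pics/ws5.png',np.hstack([w[:, 130:400],s])); print(w.shape,s.shape)
E
```

```text
t 8.68 at [ 0.4794 -0.0497  0.1591] yaw 0.4146 F [ 0.2  0.3 -1. ] w 0.0156 SHIFT [ 4.829 -0.039 -0.027] turn -0.0009
(440, 520, 3) (440, 490, 3)
```

View pics/ws5.png

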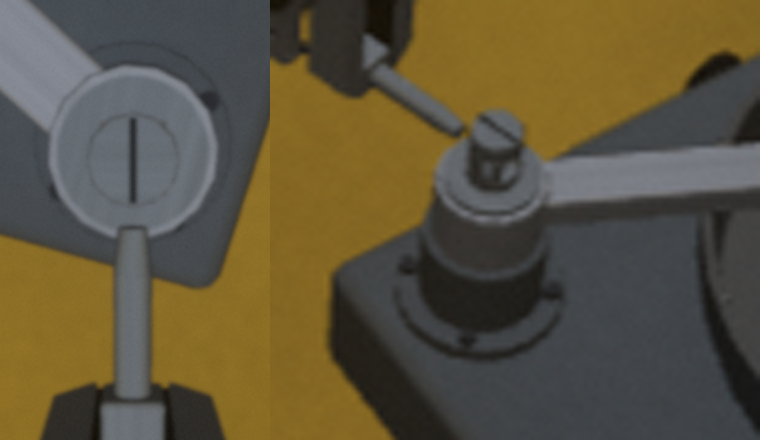

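>>> {"name": "servo_tool", "arguments": {"series": "1 0.15 -0.01 -0.03 0; 1 0.3 -0.02 -0.03 0; 1 0.45 -0.02 -0.03 0; 1 0.55 -0.02 -0.03 0; 1 0.65 -0.02 -0.03 0; 1 0.75 -0.02 -0.03 0; 1 0.85 -0.02 -0.03 0; 1 0.95 -0.02 -0.03 0; 1 1.0 -0.02 -0.03 0; 1 1.0 -0.02 -0.03 0; 1 1.0 -0.02 -0.03 0"}}

```text
time: 9.7
tool_pos: [0.4885, -0.0454, 0.1594]
ee_rot: [-3.142, -0.0, 0.415]
wrist_force: [0.0, 0.5, -0.9]
width: 0.0154
```

>>> {"name": "servo_tool", "arguments": {"series": "1 0.1 0 0 0; 1 0.2 0 0 0; 1 0.3 0 0 0; 1 0.4 0 0 0; 1 0.5 0 0 0; 1 0.6 0 0 0; 1 0.7 0 0 0; 1 0.8 0 0 0; 1 0.9 0 0 0; 1 1.0 0 0 0; 1 1.0 0 0 0"}}

```text
time: 10.62
tool_pos: [0.4978, -0.0413, 0.1593]
ee_rot: [-3.142, -0.0, 0.415]
wrist_force: [-0.0, 0.2, -0.9]
width: 0.016
```

Inside the hole without contact force. Continue, stopping short of home.

>>> {"name": "servo_tool", "arguments": {"series": "1 0.12 0 0 0; 1 0.24 0 0 0; 1 0.36 0 0 0; 1 0.48 0 0 0; 1 0.6 0 0 0; 1 0.72 0 0 0; 1 0.84 0 0 0; 1 0.96 0 0 0; 1 1.08 0 0 0; 1 1.2 0 0 0; 1 1.2 0 0 0"}}

```text
time: 11.53
tool_pos: [0.5088, -0.0364, 0.1593]
ee_rot: [-3.141, -0.0, 0.415]
wrist_force: [-0.7, -0.2, -0.8]
width: 0.0157
```

>>> {"name": "servo_tool", "arguments": {"series": "1 0.12 0 0 0; 1 0.24 0 0 0; 1 0.36 0 0 0; 1 0.48 0 0 0; 1 0.6 0 0 0; 1 0.7 0 0 0; 1 0.8 0 0 0; 1 0.9 0 0 0; 1 1.0 0 0 0; 1 1.1 0 0 0; 1 1.1 0 0 0"}}

```text
time: 12.45
tool_pos: [0.5189, -0.032, 0.1594]
ee_rot: [-3.142, -0.0, 0.415]
wrist_force: [0.5, 0.0, -0.3]
width: 0.0155
```

```bash
python3 - <<'E'
from h import *
y=.4155
home=np.array([.5405-.0187*np.cos(y),-.0223-.0187*np.sin(y),.1594]);go(home,y)
E
```

```text
t 12.45 at [ 0.5189 -0.032   0.1594] yaw 0.4149 F [ 0.5  0.  -0.3] w 0.0155 SHIFT [ 0.502 -0.016 -0.004] turn -0.0006
```

Five mm to go by the estimate: creep up to the shoulder contact.

>>> {"name": "servo_tool", "arguments": {"series": "1 0.06 0 0 0; 1 0.12 0 0 0; 1 0.18 0 0 0; 1 0.24 0 0 0; 1 0.3 0 0 0; 1 0.35 0 0 0; 1 0.4 0 0 0; 1 0.4 0 0 0; 1 0.4 0 0 0"}}

```text
time: 13.2
tool_pos: [0.5224, -0.0305, 0.1594]
ee_rot: [-3.142, -0.0, 0.415]
wrist_force: [0.3, -0.0, -1.1]
width: 0.0156
```

>>> {"name": "servo_tool", "arguments": {"series": "1 0.03 0 0 0; 1 0.06 0 0 0; 1 0.1 0 0 0; 1 0.1 0 0 0; 1 0.1 0 0 0"}}

```text
time: 13.62
tool_pos: [0.5233, -0.03, 0.1594]
ee_rot: [-3.141, -0.0, 0.415]
wrist_force: [-0.4, -0.5, -0.7]
width: 0.0158
```

>>> {"name": "servo_tool", "arguments": {"series": "1 0.03 0 0 0; 1 0.06 0 0 0; 1 0.06 0 0 0; 1 0.06 0 0 0; 1 0.06 0 0 0"}}

```text
time: 14.03
tool_pos: [0.5237, -0.0299, 0.1594]
ee_rot: [-3.141, 0.0, 0.415]
wrist_force: [-0.6, -0.4, 0.1]
width: 0.0155
```

>>> {"name": "servo_tool", "arguments": {"series": "1 0.03 0 0 0; 1 0.06 0 0 0; 1 0.06 0 0 0; 1 0.06 0 0 0; 1 0.06 0 0 0"}}

```text
time: 14.45
tool_pos: [0.5238, -0.0299, 0.1593]
ee_rot: [-3.141, 0.001, 0.415]
wrist_force: [-4.7, -1.4, 1.2]
width: 0.0156
```

>>> {"name": "servo_tool", "arguments": {"series": "1 0.02 0 0 0; 1 0.04 0 0 0; 1 0.04 0 0 0; 1 0.04 0 0 0"}}

```text
time: 14.78
tool_pos: [0.5239, -0.0298, 0.1593]
ee_rot: [-3.141, 0.002, 0.414]
wrist_force: [-5.5, -2.3, 1.7]
width: 0.0158
```

>>> {"name": "servo_tool", "arguments": {"series": "1 -0.05 0 0 0; 0.6 -0.08 0 0 0; 0.6 -0.08 0 0 0; 0.3 -0.08 0 0 0; 0.3 -0.08 0 0 0; 0.3 -0.08 0 0 0; 0.3 -0.08 0 0 0; 0.3 -0.08 0 0 0"}}

```text
time: 15.45
tool_pos: [0.5242, -0.0297, 0.1594]
ee_rot: [-3.142, -0.0, 0.415]
wrist_force: [-0.4, -0.3, -0.2]
width: 0.0329
```

```bash
python3 - <<'E'
from h import *
go([0.5238,-.0299,.1594],.4155)
p,d=snapshot('wrist')
w=cv2.resize(p[150:430,200:440,::-1],None,fx=1.5,fy=1.5,interpolation=cv2.INTER_CUBIC)
q,d=snapshot('scene')
s=cv2.resize(q[170:260,340:440,::-1],None,fx=4.4,fy=420/90,interpolation=cv2.INTER_CUBIC)
cv2.imwrite('pics/ws6.png',np.hstack([w,s]))
E
```

```text
t 15.45 at [ 0.5242 -0.0297  0.1594] yaw 0.4149 F [-0.4 -0.3 -0.2] w 0.0329 SHIFT [-0.046  0.005 -0.   ] turn -0.0006
```

View pics/ws6.png

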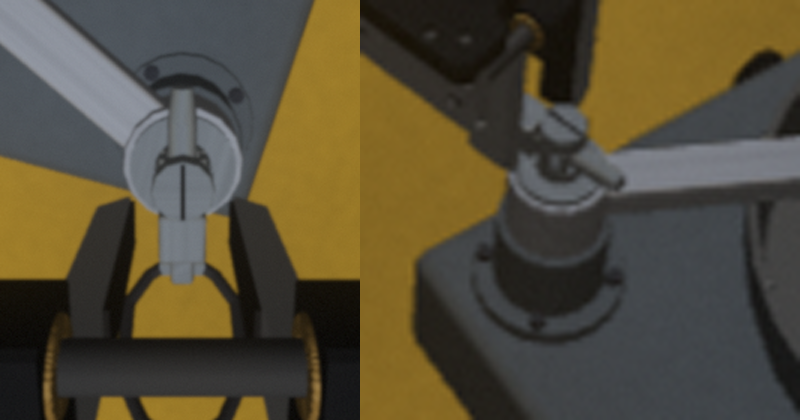

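>>> {"name": "servo_tool", "arguments": {"series": "0 0 0 0 0; 0 0 0 0 0; 0 0 0 0 0; 0 0 0 -1 0; 0 0 0 -3 0; 0 0 0 -6 0; 0 0 0 -9 0; 0 0 0 -9 0; 1 -2 0 -9 0; 1 -4 0 -9 0; 1 -5.8 0 -9 0; 1 -5.8 0 -9 0; 1 -5.8 0 -9 0; 1 -5.8 0 -9 0; 1 -5.8 0 -8 0; 1 -5.8 0 -7 0; 1 -5.8 0 -6 0; 1 -5.8 0 -5 0; 1 -5.8 0 -5 0; 1 -5.8 0 -5 0"}}

```text
time: 17.22
tool_pos: [0.4703, -0.0529, 0.2078]
ee_rot: [-3.14, 0.002, 0.415]
wrist_force: [-0.6, -0.3, -0.2]
width: 0.0003
```

```bash
python3 - <<'E'
from h import *
y=.4155;d=np.array([np.cos(y),np.sin(y),0]); mid=np.array([.5238,-.0299,.1594])+.0187*d
o=robot.get_obs(); r=(o['tool_pos']-(mid-.01*d)); print('tcp in pin mm',r@d*1000, np.cross(d,r)[2]*1000,(o['tool_pos'][2]-.164)*1000)
go([.5,-.03,.2],.4155)
p,dd=snapshot('wrist')
w=cv2.resize(p[130:430,200:440,::-1],None,fx=1.5,fy=1.5,interpolation=cv2.INTER_CUBIC)
q,dd=snapshot('scene')
s=cv2.resize(q[140:240,330:430,::-1],None,fx=4.4,fy=4.5,interpolation=cv2.INTER_CUBIC)
cv2.imwrite('pics/ws7.png',np.hstack([w,s]))
E
```

```text
tcp in pin mm -66.88193914365915 0.5609373391825372 43.84713144499183
t 17.22 at [ 0.4703 -0.0529  0.2078] yaw 0.4151 F [-0.6 -0.3 -0.2] w 0.0003 SHIFT [ 3.638 -0.896  0.778] turn -0.0004
```

View pics/ws7.png

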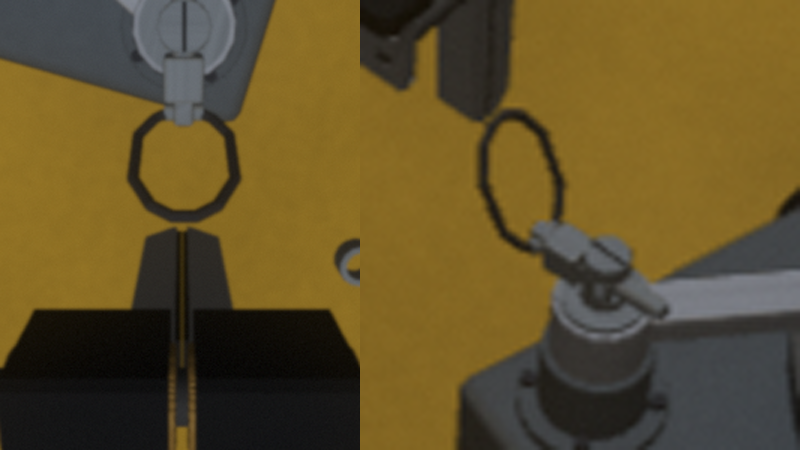

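>>> {"name": "servo_tool", "arguments": {"series": "1 0.5 0 0 0; 1 1 0 0 0; 1 1.3 0 0 0; 1 1.6 0 0 0; 1 1.9 0 0 0; 1 2.2 0 0 0; 1 2.5 0 0 0; 1 2.8 0 0 0; 1 3.1 0 0 0; 1 3.4 0 0 0; 1 3.7 0 0 0; 1 4 0 0 0; 1 4 0 0 0"}}

```text
time: 18.4
tool_pos: [0.5079, -0.0368, 0.2091]
ee_rot: [-3.141, 0.0, 0.415]
wrist_force: [-1.4, -0.1, 0.7]
width: 0.0007
```

>>> {"name": "servo_tool", "arguments": {"series": "1 0.3 0 0 0; 1 0.6 0 0 0; 1 0.9 0 0 0; 1 1.2 0 0 0; 1 1.5 0 0 0; 1 1.8 0 0 0; 1 2.1 0 0 0; 1 2.1 0 0 0"}}

```text
time: 19.07
tool_pos: [0.5268, -0.0284, 0.2087]
ee_rot: [-3.141, 0.001, 0.415]
wrist_force: [-3.1, -0.3, -2.3]
width: 0.0008
```

>>> {"name": "servo_tool", "arguments": {"series": "1 0.3 0 0 0; 1 0.6 0 0 0; 1 0.9 0 0 0; 1 1.2 0 0 0; 1 1.5 0 0 0; 1 1.8 0 0 0; 1 1.8 0 0 0"}}

```text
time: 19.65
tool_pos: [0.5438, -0.0209, 0.2087]
ee_rot: [-3.141, -0.0, 0.415]
wrist_force: [-1.1, 0.8, 0.6]
width: 0.0004
```

>>> {"name": "servo_tool", "arguments": {"series": "1 0.3 0 0 0; 1 0.6 0 0 0; 1 0.9 0 0 0; 1 1.2 0 0 0; 1 1.4 0 0 0; 1 1.4 0 0 0; 1 1.4 0 0 0"}}

```text
time: 20.23
tool_pos: [0.5566, -0.0154, 0.2098]
ee_rot: [3.141, -0.001, 0.415]
wrist_force: [-0.6, -0.8, 1.8]
width: 0.0005
```

```bash
python3 - <<'E'
from h import *
y=.4155;d=np.array([np.cos(y),np.sin(y),0]); mid=np.array([.5238,-.0299,.1594])+.0187*d
o=robot.get_obs(); r=(o['tool_pos']-(mid-.01*d)); print('tcp in pin mm',r@d*1000, np.cross(d,r)[2]*1000,(o['tool_pos'][2]-.164)*1000)
q,dd=snapshot('scene')
s=cv2.resize(q[140:240,330:430,::-1],None,fx=5,fy=5,interpolation=cv2.INTER_CUBIC)
cv2.imwrite('pics/s8.png',s)
E
```

```text
tcp in pin mm 27.144393386870984 -0.00847600690329596 45.751714982353114
```

View pics/s8.png

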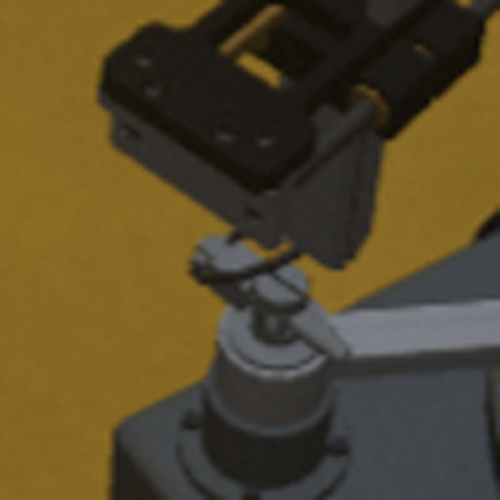

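>>> {"name": "servo_tool", "arguments": {"series": "1 0.05 0 0.3 0; 1 0.1 0 0.6 0; 1 0.15 0 0.9 0; 1 0.2 0 1.2 0; 1 0.25 0 1.4 0; 1 0.25 0 1.4 0; 1 0.25 0 1.4 0"}}

```text
time: 20.87
tool_pos: [0.5573, -0.0148, 0.1941]
ee_rot: [-3.14, 0.003, 0.415]
wrist_force: [-0.4, 0.1, -0.3]
width: 0.0001
```

>>> {"name": "servo_tool", "arguments": {"series": "1 0.1 0 0.2 0; 1 0.15 0 0.4 0; 1 0.2 0 0.6 0; 1 0.2 0 0.8 0; 1 0.2 0 0.8 0; 1 0.2 0 0.8 0"}}

```text
time: 21.37
tool_pos: [0.56, -0.0138, 0.1871]
ee_rot: [-3.141, 0.001, 0.415]
wrist_force: [-0.1, -0.0, 0.6]
width: 0.0004
```

>>> {"name": "servo_tool", "arguments": {"series": "1 0 0 -1 0; 1 0 0 -3 0; 1 0 0 -5 0; 1 0 0 -7 0; 1 -2 0 -8 0; 1 -4 0 -8 0; 1 -6 0 -8 0; 1 -8 0 -8 0; 1 -9 0 -8 0; 1 -9 0 -8 0; 1 -9 0 -8 0; 1 -9 0 -8 0; 1 -9 0 -8 0; 1 -9 0 -8 0"}}

```text
time: 22.53
tool_pos: [0.4784, -0.0498, 0.267]
ee_rot: [-3.141, 0.0, 0.415]
wrist_force: [-0.9, 0.6, 0.1]
width: 0.0004
```

```bash
python3 - <<'E'
from h import *
y=.4155;d=np.array([np.cos(y),np.sin(y),0]);n=np.array([-d[1],d[0],0]); mid=np.array([.5238,-.0299,.1594])+.0187*d; S=mid-.01*d; S[2]=.164
o=robot.get_obs(); p,dep=snapshot('wrist'); save('w9',p)
c=calibration('wrist'); T=np.array(c['tool_from_camera']); Rt=R.from_euler('xyz',o['ee_rot']).as_matrix()
def px(P):
    q=T[:3,:3].T@(Rt.T@(P-o['tool_pos'])-T[:3,3]); return q[0]/q[2]*c['fx']+c['cx'],q[1]/q[2]*c['fy']+c['cy'],q[2]
for nm,(x,w,z) in dict(shut_end=(35,0,6),tip=(42,0,0),posttop=(10,0,15),open_end=(-45,0,54),a15_end=(29,0,25.5),sideL=(5,18.5,3),sideR=(5,-18.5,3)).items():
    print(nm,np.round(px(S+(x*d+w*n+np.array([0,0,z]))/1000),3))
g=cv2.cvtColor(p,cv2.COLOR_RGB2GRAY)
u,v,_=px(S+(10*d+np.array([0,0,15]))/1000); u,v=int(u),int(v); print(u,v)
for r in range(v-44,v+90,3): print(r,''.join(' .:-=+*#%@'[min(9,int(k)//20)] for k in g[r,u-40:u+41]))
# points within the loop-annulus outside post, height by depth
uu,vv=np.meshgrid(np.arange(u-50,u+51),np.arange(v-60,min(v+100,480))); k=dep[vv,uu]
D=np.stack([(uu-c['cx'])/c['fx'],(vv-c['cy'])/c['fy'],np.ones_like(uu)],-1)*k[...,None]
W=(D@T[:3,:3].T+T[:3,3])@Rt.T+o['tool_pos']-S; X=W@d*1000;Y=W@n*1000;Z=W[...,2]*1000
m=(k>0)&(Z>-6)&(Z<70)
for x in range(-60,60,6):
    print(x,' '.join('%5.0f'%np.median(Z[s]) if (s:=m&(abs(X-x)<3)&(abs(Y-w)<3)).sum()>1 else '    .' for w in range(-24,25,6)))
E
```

```text
shut_end [3.22013e+02 1.24377e+02 2.62000e-01]
tip [3.22015e+02 1.14813e+02 2.66000e-01]
posttop [3.21969e+02 1.60544e+02 2.59000e-01]
open_end [3.21923e+02 2.49544e+02 2.36000e-01]
a15_end [3.22056e+02 1.31817e+02 2.44000e-01]
sideL [2.97153e+02 1.66958e+02 2.72000e-01]
sideR [3.46697e+02 1.67022e+02 2.72000e-01]
321 160
116 ************++=------------------------------------------------------------------
119 ***************++=-------------------==++++==------------------------------------
122 ******************++==---------------===+++==------------------------------------
125 *********************++==-------::::::::::::::::::-------------------------------
128 *************************+=-:::::::::::::::::::::.::::---------------------------
131 **********************++=-::::::::::--=====---::::::::::::-----------------------
134 ********************+=-::::::--=+++===++++++===+++=-:::::::::--------------------
137 *******************+-:::::-=++++++===+++++++====++++++=:::::::-------------------
140 +****************+=-:::::-=+++++++===+++++++=====++++++=-::::::::::::::----------
14
[... 3540 characters left out ...]
   -1    -0     .
-12     .     1    -0     5     5     5    -0     1     .
-6     .     2     .     6     6     6     .     2     0
0     .     3     .     6    14     6     .     3     2
6     .     4     .    15    15    15    15     4     .
12     .     5     .    15    15    14    14     6     4
18     .     6     7    14    14    14     6     7     .
24     .     7     8     2     5     4     8     7     .
30     .     .     9     9     6     9     9     .     .
36     .     .     .     9     6     7     .     .     .
42     .     .     .     .     6     .     .     .     .
48     .     .     .     .     .     .     .     .     .
54     .     .     .     .     .     .     .     .     .
```

```bash
python3 - <<'E'
from h import *
y=.4155;d=np.array([np.cos(y),np.sin(y),0]); mid=np.array([.5238,-.0299,.1594])+.0187*d; S=mid-.01*d; S[2]=.164
o=robot.get_obs(); g=cv2.cvtColor(cv2.imread('pics/w9.png'),cv2.COLOR_BGR2GRAY).astype(int)
print('tip col mean',[(r,int(g[r,320:324].mean())) for r in range(108,136)])
print('line',[(r,int(g[r,320:323].mean())) for r in range(142,182)])
print('back',[(r,int(g[r,320:324].mean())) for r in range(182,218)])
for v in (117.5,118.5): 
  for z in (3.5,5): 
    P=atz('wrist',322,v,.164+z/1000,o)-S; print('tip',v,z,P@d*1000)
for v in (147.5,174): print('line end',(atz('wrist',322,v,.179,o)-S)@d*1000)
for v in (200,212): print('back',v,[(atz('wrist',322,v,.164+z/1000,o)-S)@d*1000 for z in (2,6,8)])
E
```

```text
tip col mean [(108, 73), (109, 72), (110, 72), (111, 73), (112, 71), (113, 72), (114, 72), (115, 73), (116, 77), (117, 88), (118, 98), (119, 103), (120, 103), (121, 102), (122, 101), (123, 91), (124, 71), (125, 50), (126, 42), (127, 42), (128, 42), (129, 45), (130, 59), (131, 82), (132, 97), (133, 104), (134, 105), (135, 104)]
line [(142, 104), (143, 104), (144, 103), (145, 103), (146, 96), (147, 88), (148, 80), (149, 72), (150, 70), (151, 70), (152, 70), (153, 70), (154, 71), (155, 71), (156, 70), (157, 70), (158, 69), (159, 69), (160, 70), (161, 71), (162, 71), (163, 70), (164, 71), (165, 72), (166, 72), (167, 71), (168, 73), (169, 72), (170, 73), (171, 71), (172, 71), (173, 77), (174, 85), (175, 91), (176, 87), (177, 85), (178, 96), (179, 105), (180, 108), (181, 108)]
back [(182, 107), (183, 109), (184, 108), (185, 107), (186, 108), (187, 109), (188, 108), (189, 108), (190, 109), (191, 107), (192, 107), (193, 108), (194, 109), (195, 108), (196, 108), (197, 108), (198, 107), (199, 104), (200, 99), (201, 98), (202, 103), (203, 107), (204, 107), (205, 107), (206, 106), (207, 105), (208, 104), (209, 105), (210, 103), (211, 101), (212, 96), (213, 97), (214, 104), (215, 108), (216, 109), (217, 109)]
tip 117.5 3.5 39.73375056189062
tip 117.5 5 39.61103014724942
tip 118.5 3.5 39.05285217409756
tip 118.5 5 38.93380412088626
line end 18.820515207963503
line end 0.48087941113072186
back 200 [np.float64(-19.900522454738635), np.float64(-19.372937456186357), np.float64(-19.109144956910168)]
back 212 [np.float64(-29.18279801969301), np.float64(-28.522427638745604), np.float64(-28.192242448271802)]
```

>>> {"name": "servo_tool", "arguments": {"series": "1 0 0 2 0; 1 0 0 4 0; 1 0 0 6 0; 1 0 0 8 0; 1 0 0 9.5 0; 1 0 0 10.6 0; 1 0 0 10.6 0; 1 0.4 0 10.6 0; 1 0.8 0 10.6 0; 1 1.2 0 10.6 0; 1 1.5 0 10.6 0; 1 1.7 0 10.6 0; 1 1.8 0 10.6 0; 1 1.8 0 10.6 0; 1 1.8 0 10.6 0"}}

```text
time: 23.83
tool_pos: [0.4943, -0.0428, 0.1614]
ee_rot: [-3.142, -0.0, 0.415]
wrist_force: [0.1, -0.9, 0.0]
width: 0.0007
```

```bash
python3 - <<'E'
from h import *
y=.4155;d=np.array([np.cos(y),np.sin(y),0]); S=np.array([.5238,-.0299,.164])+.0087*d
o=robot.get_obs(); print('tcp x',(o['tool_pos']-S)@d*1000,o['tool_pos'],o['wrist_force'])
E
```

```text
tcp x -40.91915545032703 [ 0.49428769 -0.04282691  0.16144726] [ 0.09744639 -0.8783146   0.01494717]
```

>>> {"name": "servo_tool", "arguments": {"series": "1 0.1 0 0 0; 1 0.2 0 0 0; 1 0.3 0 0 0; 1 0.35 0 0 0; 1 0.4 0 0 0; 1 0.4 0 0 0; 1 0.4 0 0 0"}}

```text
time: 24.42
tool_pos: [0.4968, -0.0417, 0.1611]
ee_rot: [-3.141, 0.003, 0.414]
wrist_force: [-4.8, -2.0, 1.4]
width: 0.0004
```

>>> {"name": "servo_tool", "arguments": {"series": "1 0.03 0 0 0; 1 0.06 0 0 0; 1 0.06 0 0 0; 1 0.06 0 0 0"}}

```text
time: 24.75
tool_pos: [0.4969, -0.0416, 0.1611]
ee_rot: [-3.141, 0.004, 0.414]
wrist_force: [-6.2, -3.4, 2.3]
width: 0.0003
```

>>> {"name": "servo_tool", "arguments": {"series": "1 0.03 0 0 0; 1 0.06 0 0 0; 1 0.06 0 0 0; 1 0.06 0 0 0"}}

```text
time: 25.08
tool_pos: [0.497, -0.0416, 0.161]
ee_rot: [-3.141, 0.005, 0.414]
wrist_force: [-6.7, -2.6, 1.6]
width: 0.0005
```

>>> {"name": "servo_tool", "arguments": {"series": "1 -0.3 0 0 0; 1 -1 0 0 0; 1 -2 0 0 0; 1 -2 0 -2 0; 1 -2 0 -5 0; 1 -2 0 -8 0; 1 -2 0 -10.6 0; 1 -2 0 -10.6 0; 1 -2 0 -10.6 0; 1 -2 0 -10.6 0; 1 -2 0 -10.6 0; 1 -2 0 -10.6 0; 1 -2 0 -10.6 0; 1 -2 0 -10.6 0"}}

```text
time: 26.25
tool_pos: [0.4804, -0.0487, 0.2664]
ee_rot: [-3.14, 0.001, 0.415]
wrist_force: [0.2, -0.4, -0.3]
width: 0.0005
```

```bash
python3 - <<'E'
from h import *
y=.4155;d=np.array([np.cos(y),np.sin(y),0]); S=np.array([.5238,-.0299,.164])+.0087*d
o=robot.get_obs(); p,dep=snapshot('wrist'); save('w10',p); print(o['tool_pos'],o['qvel'].round(4))
g=cv2.cvtColor(p,cv2.COLOR_RGB2GRAY).astype(int)
col=g[:,320:324].mean(1)
print('tip',col[110:132].astype(int)); print('line',col[140:185].astype(int)); print('back',col[195:220].astype(int))
x=lambda v,z:(atz('wrist',322,v,.164+z/1000,o)-S)@d*1000
def cross(a,b,t,up):
    for r in range(a,b):
        if (col[r]-t)*(col[r+1]-t)<=0 and (col[r+1]>col[r])==up: return r+(t-col[r])/(col[r+1]-col[r])
t=cross(108,124,88,True); l1=cross(140,155,88,False); l2=cross(165,178,80,True)
m=(x(l1,15)+x(l2,15))/2; print('rows',t,l1,l2,'post axis',m,'tip rel post axis (32 ideal)',x(t,5)-m)
c=calibration('wrist'); T=np.array(c['tool_from_camera']); Rt=R.from_euler('xyz',o['ee_rot']).as_matrix()
vv,uu=np.mgrid[100:230,270:375];k=dep[vv,uu]
D=np.stack([(uu-c['cx'])/c['fx'],(vv-c['cy'])/c['fy'],np.ones_like(uu)],-1)*k[...,None]
W=(D@T[:3,:3].T+T[:3,3])@Rt.T+o['tool_pos']-S; X=W@d*1000;Y=W[...,1]*d[0]*1000-W[...,0]*d[1]*1000;Z=W[...,2]*1000
for nm,a,b,w in [('head',-15,-3,5),('post',3,17,6),('loop end',33,37,6),('tip',37,41,2)]:
    s=(k>0)&(X>a)&(X<b)&(abs(Y)<w)&(Z>-10); print(nm,np.median(Z[s]),np.percentile(Z[s],80),s.sum())
s=(k>0)&(X>-17)&(X<-1)&(abs(Y)<5)&(Z>-5);print('head slope',np.polyfit(X[s],Z[s],1))
E
```

```text
[ 0.48039036 -0.0487353   0.26637776] [ 0.0024 -0.0019 -0.0092  0.0004 -0.0007  0.0007]
tip [ 73  72  72  72  72  73  72  73  77  87  97 102 102 103 102  98  83  57
  42  42  42  43]
line [104 104 104 104 105 104 105 104 103  97  91  85  78  76  75  75  75  75
  75  74  75  73  74  74  75  76  76  77  77  77  77  76  77  78  76  76
  80  85  82  82  95 104 107 109 108]
back [108 108 109 109 108 108 103  95  93 101 107 107 108 107 105 106 105 104
 103 101 102 106 108 110 109]
rows 119.09302325581395 150.625 175.88235294117646 post axis 10.26111933620877 tip rel post axis (32 ideal) 30.528419000497642
head 5.779638116311242 6.320906021886558 205
post 14.60142627161082 15.09565347649075 340
loop end 9.249406643037847 9.960905707564999 86
tip 5.476145338623367 6.193609204126721 29
head slope [0.05195819 6.06466253]
```

```bash
python3 -c "
from bench import robot
print(robot.close_job()); print(robot.get_obs()['time'])"
```

```text
the job is handed in; nothing more can be done
None
the job is handed in; nothing more can be done
```

The linch pin is through the post's cross hole with its head against the post, and its loop is shut over the pin's point. The job is handed in at about 26 s; no verdict was reported.

**What I did:** I gripped the pin by its head and lined it up with the dark line on the post top using the wrist camera. It slid in with no contact force until the shoulder seated, at about 6 N. I then swung the loop over the post with the closed fingers and pressed it down until the force fell away. A push from behind the head at about 7 N gave no further movement.

**Last checks (wrist image and depth only, as I had used all 12 picture views):**
- **Loop:** its end lies about 7 mm above the pin axis, 35 mm ahead of the shoulder. Shut should be 6 mm, so it reads as shut.
- **Pin tilt and height:** it sits about 0.05 rad nose-up, with pin_mid about 1 mm low. Both are within limits.
- **Clearance:** the gripper was about 10 cm above the pin and touching nothing.

**Disagreement:** the images put the pin point 30.5 mm past the post axis, where 32 mm is ideal. That suggests the pin sits about 1.5 mm short of fully home, although the 7 N push found it solid. It is inside the 3 mm tolerance and close to the camera's 2 mm error, so I left it.

I never touched the other things on the table, but took no final picture to confirm they had not moved.

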